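Park the block crate on the sloping rack

ROBOT

A 6-joint arm with a two-finger parallel gripper is mounted at the origin on the work surface. World frame = base frame: x ahead of the robot, y to its left, z up, the work surface at z = 0. Lengths are in m, angles in degrees, forces in N, time in s.
With the tool pointing down it reaches from about 0.375 to 0.9 m from the base axis. Payload 3.1 kg.
Tool frame: the origin (TCP) lies on the centre line of the jaws, within the pads' length; the fingertips stand 25 mm ahead of it and the grasp point (between the pads) lies 6 mm ahead of it; y points along the fingers, x is the direction in which the jaws open and shut, and the axes are right-handed (so a half turn about y gives the same grasp; the last joint's range is limited). The gripper opens to 87 mm and grips with 3 to 60 N. Pads are 19 mm wide; open, the fingers measure 117 mm over their backs; the gripper's body (75 mm by 190 mm) begins 51 mm behind the grasp point.
Start: joints at [-75.43, 30.224, 82.088, -0, 67.689, -10.227], TCP at [0.262, -0.567, 0.248] pointing down, gripper open.
Joint ranges: [-176.69, 176.69], [-43.24, 126.21], [12.49, 139.97], [-82, 262], [0, 151.66], [-163.58, 163.58]. Speed limits (degrees/s): [159.86, 159.86, 180, 180, 180, 180].

INTERFACE

Orientations are given as a 3x3 rotation matrix whose columns are the frame's x, y, z axes.
In Python, from rig import * gives the robot as it stands.
- The arm moves only by the tool play_rows, never from a script. Its argument "commands" is a list of rows, each a list of 2 entries, a list of its own where there are three numbers: the shift along the world's x, y, z in m, then the turn, a rotation vector about the world's x, y, z in rad. A call has 1 to 10 rows; each row is the pose to reach, as a shift and turn from the pose commanded when the call began; what a row does not reach only later rows make up. A row lasts 1/8 s, in which the tool goes at most 62.5 mm and 10.7 degrees, less where a joint would pass 70% of its speed; a pose out of reach is approached as far as the arm can. A call with a gripper value outside its range is refused whole. "gripper" is the finger opening in m, from 0 to 0.087, set as the call begins (left out, the last holds). The fingers move at their own pace and stop on an object; the grip force is fixed at half the most. Time passes only in rows, so rows that repeat a pose let the fingers close. It gives the time, the measured TCP pose, the force and the opening at its end, in the units of the state.
- read_state(): the state, without advancing time (a new reading comes with each control period).
- capture(name): name is "side" or "top" or "wrist"; returns a dict with "frame" (420x560x3 uint8, red, green, blue), "depth" (420x560 float32, m along the optical axis (not along the pixel's ray), 0 where there is no reading), "mtx" (3x3 intrinsics, pixels), "dist_coeffs" ([k1, k2, p1, p2, k3] as OpenCV has them; the pictures are not rectified), "cam_to_world" (4x4, takes a point from camera to world coordinates); the wrist camera has in their place "hand_eye" (4x4, takes a point from camera to tool coordinates, whose origin is the TCP and whose axes are the tool frame's). Camera axes: x right, y down, z forward; pixel columns grow to the right and rows downward; lengths in m; the calibration is good to about 2 mm. A picture is of the moment at which its call begins: read the wrist's pose just before it.
- hand_in(): hands the job in, once; it reports no verdict.
The state is a dict: "time_s": time; "joint_positions": joint angles; "qvel": joint speeds; "tau": joint torques, N m; "position": TCP position; "tcp_rot": TCP orientation; "force": force on the tool from outside, world axes, zero at the start; "moment": the same for the moment, N m; "opening": opening from 0.0 (shut) to 1.0 (fully open).
Only numpy, scipy, OpenCV 4.12 (cv2) and the standard library are available. Lean on these libraries where they do the work, as an engineer would, in place of code of your own. Each camera call takes 0.05 s, during which the arm holds its last target. There are 200 camera calls.

TASK

Push the crate of wooden blocks up the sloping plywood rack, between its side rails, until it has gone right over the low lip strip and its trailing edge has dropped behind the lip, so that it lies flat on the board and cannot slide back. Slide it, do not lift it, stop as soon as it has dropped in rather than ramming the sprung stop bar beyond it, and leave the things around the rack where they are.

Things in the scene. Friction and masses are not known exactly. Their poses are not given: they have to be found in the camera images.
- crate_mid (a point): Centre (30 mm up) of the open black plastic crate of wooden blocks. It is 120 mm long (x, pointing at the rack), 100 wide (y), 60 high (z), walls 5 mm, 0.5 to 0.8 kg, slippery. Trailing wall: x = -60 mm; blocks (up to 45 mm above its underside) start 34 mm inside it. It starts on the table before the rack, up to 18 mm off the rack's centre line and 0.18 rad out of square.
- board: Sloping plywood board of the fixed rack, 325 mm long. Origin: middle of its lower edge, where its face meets the table; x runs up the slope (0.26 rad from level), y across, z square to the face. Side rails 24 mm high, 106 mm apart inside, run along it. On the table, two wings 26 mm high funnel out from the foot to about 145 mm apart 50 mm before it.
- lip_zone (a point): Point on the board's face, 155 mm up. The lip strip lies across here: it rises uphill over 45 mm to 8 mm high, then ends in a step. The step is screwed down by hand anywhere within 20 mm uphill or downhill of this point; its place is not measured. The crate tips nose-down half-way over; its trailing edge drops 8 mm once past, but can hang by friction on the pusher until eased off.
- stop_zone (a point): Point on the board's face, 278 mm up. A sprung rubber-faced stop bar (face 14 to 36 mm above the board) stands here, always 123 mm uphill of the lip's step, so up to 20 mm off this point. The crate has 3 mm free room; then the bar gives 8 mm under 2 to 7 N, then is hard. Pushing the crate takes about 2 to 10 N; before the lip it may slide back if let go.
Not all that is in view belongs to the job. Of the things shaped like the part that bears crate_mid, the black one is meant.

How it is judged:
By the outcome, as a careful person would: the job done as asked, in the order asked, and still so for the second after the job is handed in, with the robot touching nothing.
It also fails if it takes over 67 s, if anything falls off the work surface, if the arm or the gripper's body presses on something with over 40 N, if the wrist force passes 120 N, or if a joint passes its speed limit or range.

## Working session

There is one attempt and no reset: what is moved stays moved. The work goes in short steps, Python scripts to look and compute and a tool call to move; the robot and the scene stay as the last step left them, time stands still between calls to the robot, and variables do not carry over. Pictures are saved under pics/ and viewed, about 8 in all and at most 12, crops included, and the job is handed in when it is done.

Besides the shell and the picture viewer there is one more tool, called after "Request:" in YAML: its name, and indented under it one key for each argument. play_rows: Moves the arm, as the interface text tells. Its arguments: {"type":"object","properties":{"commands":{"type":"array"},"gripper":{"type":"number"}},"required":["commands"]}

```bash
mkdir -p pics; cat > h.py <<'E'
from rig import *
import numpy as np, cv2
def cap(n):
    s=read_state(); c=capture(n)
    if 'cam_to_world' in c: T=np.array(c['cam_to_world'])
    else:
        W=np.eye(4); W[:3,:3]=np.array(s['tcp_rot']).reshape(3,3); W[:3,3]=s['position']; T=W@np.array(c['hand_eye'])
    c['T']=T; np.savez('last_'+n,frame=c['frame'],depth=c['depth'],mtx=np.array(c['mtx']),dist=np.array(c['dist_coeffs']),T=T)
    return c
def load(n): return dict(np.load('last_'+n+'.npz'))
def pt(c,u,v,r=1):
    d=c['depth'][v-r:v+r+1,u-r:u+r+1]; d=np.median(d[d>0]) if (d>0).any() else np.nan
    x,y=cv2.undistortPoints(np.array([[[u,v]]],float),c['mtx'],c['dist'])[0,0]
    return (c['T']@[x*d,y*d,d,1])[:3]
def ray(c,u,v,z):
    x,y=cv2.undistortPoints(np.array([[[u,v]]],float),c['mtx'],c['dist'])[0,0]
    d=c['T'][:3,:3]@[x,y,1]; o=c['T'][:3,3]; return o+d*(z-o[2])/d[2]
def proj(c,p):
    q=np.linalg.inv(c['T'])@np.append(p,1)
    return cv2.projectPoints(q[None,:3],np.zeros(3),np.zeros(3),c['mtx'],c['dist'])[0].ravel()
def save(c,name,box=None,k=1):
    f=c['frame']
    if box: f=f[box[1]:box[3],box[0]:box[2]]
    cv2.imwrite('pics/'+name,cv2.resize(f[:,:,::-1],None,fx=k,fy=k,interpolation=cv2.INTER_CUBIC))
E
python3 - <<'E'
from h import *
s=read_state(); print(s)
a=cap('top'); b=cap('side')
save(a,'top1.png');save(b,'side1.png')
for c in(a,b): print(c['T'].round(3).tolist(), c['mtx'])
E
```

```text
{'time_s': 0.0, 'joint_positions': array([-7.54310805e+01,  3.02768636e+01,  8.21584403e+01, -1.58241455e-03,
        6.76900665e+01, -1.02264557e+01]), 'qvel': array([ 0.07400507,  0.06938406, -0.03418242, -0.02116908,  0.01106444,
       -0.07281403]), 'tau': array([-4.24797909e-04, -4.40045536e+01, -1.76592708e+01,  6.33500121e-02,
        5.81643835e-02, -1.56024844e-04]), 'position': array([ 0.2619605 , -0.56667744,  0.24658274]), 'tcp_rot': array([[ 4.19387729e-01, -5.75139979e-04,  9.07807029e-01],
       [-9.07804647e-01,  2.11134055e-03,  4.19387966e-01],
       [-2.15789658e-03, -9.99997606e-01,  3.63355572e-04]]), 'force': array([ 0.55473356, -0.22467656,  0.1154181 ]), 'moment': array([0.00780329, 0.01964184, 0.05371572]), 'opening': 0.9986059811339753}
[[0.004, -0.992, 0.124, 0.341], [-1.0, -0.007, -0.025, -0.059], [0.025, -0.124, -0.992, 1.141], [0.0, 0.0, 0.0, 1.0]] [[472.52680417   0.         279.64924195]
 [  0.         472.52680417 211.62262267]
 [  0.           0.           1.        ]]
[[-0.992, -0.081, 0.093, 0.386], [-0.123, 0.691, -0.712, 0.591], [-0.007, -0.718, -0.696, 0.729], [0.0, 0.0, 0.0, 1.0]] [[396.36075306   0.         276.90212901]
 [  0.         396.36075306 209.14027697]
 [  0.           0.           1.        ]]
```

View pics/top1.png

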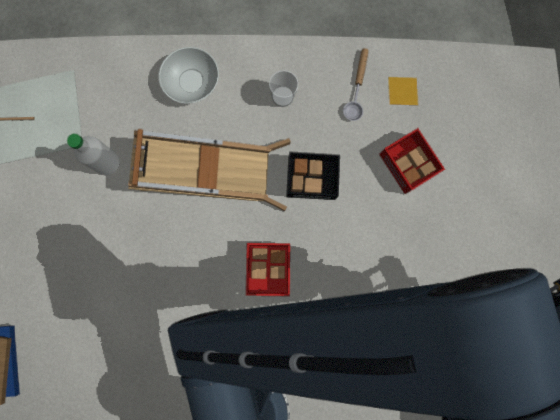

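View pics/side1.png

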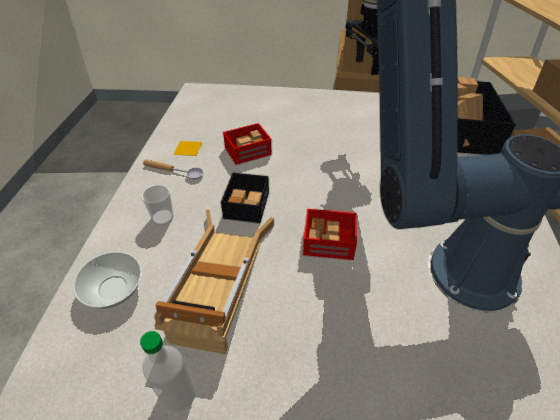

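The black crate is at about (313,176) in the top view. The red crates at (411,162) and (268,269) are the lookalikes, so I rule them out. The rack foot is at x≈268, the brown lip at 198–219 and the stop near 142. The next step is one close crop of the black crate and the rack.

```bash
python3 - <<'E'
from h import *
a=load('top'); b=load('side')
save(a,'c1.png',(120,120,350,220),3.4)
save(b,'c2.png',(150,160,290,350),3.1)
for n,u,v in [('crate',313,176),('cornerbl',289,198),('tbl',345,220),('board_foot',264,170),('board mid',240,170),('lip',208,167),('upper',175,163),('stop',141,158)]:
    print(n,pt(a,u,v).round(4))
E
```

```text
crate [ 0.5718 -0.1688  0.0064]
cornerbl [ 0.5178 -0.1103 -0.0006]
tbl [ 4.645e-01 -2.473e-01  3.000e-04]
board_foot [ 0.5868 -0.0486  0.001 ]
board mid [0.5829 0.0095 0.0166]
lip [0.5843 0.0841 0.042 ]
upper [0.5898 0.1599 0.0584]
stop [0.5972 0.2362 0.0771]
```

View pics/c1.png

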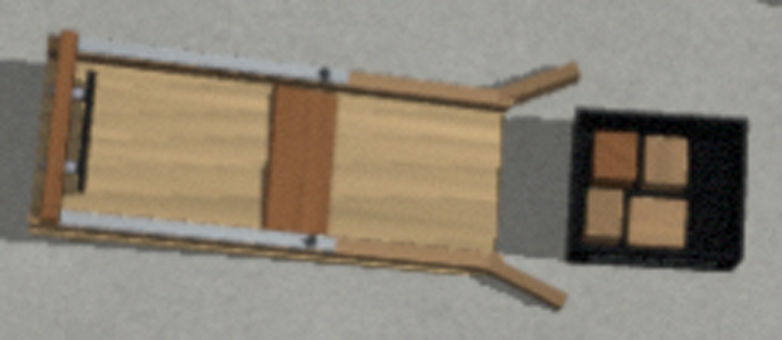

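View pics/c2.png

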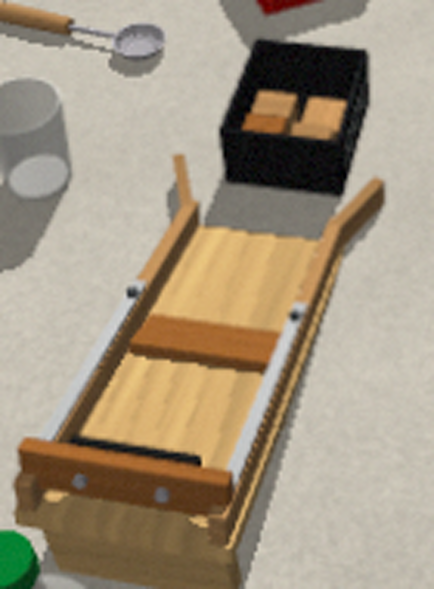

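```bash
python3 - <<'E'
from h import *
from scipy.optimize import least_squares
a=load('top'); b=load('side')
B=lambda u,v:(150+u/3.1,160+v/3.1)
A=lambda u,v:(120+u/3.4,120+v/3.4)
al=.26
def bp(p,s,y,z):
    x0,y0,t=p; e=np.array([np.cos(t),np.sin(t),0]); n=np.array([-np.sin(t),np.cos(t),0]); k=np.array([0,0,1.])
    return np.array([x0,y0,0])+e*(s*np.cos(al)-z*np.sin(al))+n*y+k*(s*np.sin(al)+z*np.cos(al))
# foot corners at y=+-53 (world left of push dir = image bottom? push=+y, left=-x => image bottom)
obs=[(a,A(503,107),0,-53,0),(a,A(496,258),0,53,0),(b,B(200,226),0,-53,0),(b,B(322,240),0,53,0)]
ls=[(a,A(272,85),-53),(a,A(263,230),53),(b,B(132,352),-53),(b,B(275,370),53)]
fs=[(a,A(95,72),-30),(a,A(84,192),30)]
def f(q):
    r=[]
    for c,uv,s,y,z in obs: r+=list(proj(c,bp(q[:3],s,y*.001,z))-uv)
    for c,uv,y in ls: r+=list(proj(c,bp(q[:3],q[3],y*.001,.008))-uv)
    return np.array(r)
r=least_squares(f,[.59,-.05,np.pi/2,.155],loss='soft_l1'); print(r.x, np.rad2deg(r.x[2])); print(r.fun.reshape(-1,2).round(2))
q=r.x
# stop face
for c,uv,y in fs:
    for s in(.27,.278,.286): print(s,uv,proj(c,bp(q[:3],s,y*.001,.036)))
# crate
cb=[(a,A(577,108),60,-50),(a,A(748,120),-60,-50),(a,A(738,268),-60,50),(a,A(567,262),60,50),(b,B(258,42),-60,-50),(b,B(368,52),-60,50),(b,B(222,130),60,-50),(b,B(342,142),60,50)]
def g(p):
    e=np.array([np.cos(p[2]),np.sin(p[2])]);n=np.array([-e[1],e[0]])
    return np.concatenate([proj(c,np.append(p[:2]+e*x*.001+n*y*.001,.06))-uv for c,uv,x,y in cb])
w=least_squares(g,[.57,-.16,1.57],loss='soft_l1'); print('crate',w.x,np.rad2deg(w.x[2])); print(w.fun.reshape(-1,2).round(1).tolist())
e=np.array([np.cos(q[2]),np.sin(q[2])]);n=np.array([-e[1],e[0]]);d=w.x[:2]-q[:2]
print('along',d@e,'lat',d@n,'yaw',w.x[2]-q[2])
np.save('rack.npy',q)
E
```

```text
[ 0.57745904 -0.05342898  1.53609478  0.16785128] 88.01174807665471
[[-1.07  1.39]
 [-0.86 -0.8 ]
 [-0.91 -1.12]
 [ 1.19 -0.8 ]
 [-0.56 -0.17]
 [-0.81  1.15]
 [-1.76 -3.46]
 [ 0.35 -2.83]]
0.27 (147.94117647058823, 141.1764705882353) [155.32636279 147.03741601]
0.278 (147.94117647058823, 141.1764705882353) [151.7469114  146.68634045]
0.286 (147.94117647058823, 141.1764705882353) [148.15916899 146.33537676]
0.27 (144.7058823529412, 176.47058823529412) [153.22907579 173.00386794]
0.278 (144.7058823529412, 176.47058823529412) [149.61533019 172.68838029]
0.286 (144.7058823529412, 176.47058823529412) [145.99313203 172.37264731]
crate [ 0.56297996 -0.16328406  1.51857796] 87.00810786700487
[[-1.3, 1.0], [-0.8, 0.7], [0.5, -1.0], [-0.7, -2.4], [0.1, -2.4], [1.0, -1.7], [-0.4, -0.9], [0.2, -0.2]]
along -0.11029128563364114 lat 0.010658987816059973 yaw -0.017516826163795907
```

Estimates so far:
- **Rack:** foot at (0.577, -0.053), heading 88°.
- **Lip step:** about 0.165–0.168 m up the board.
- **Black crate:** centre 110 mm before the foot, about 10 mm to the left, nearly square.

I plan to push with two spread fingertips, tilted so the tips lead. The next script works out the hover pose.

```bash
cat >> h.py <<'E'
from scipy.spatial.transform import Rotation as R
Q=np.load('rack.npy')
def tgt(s,h,tilt=24,lat=0,yaw=0):
    """TCP pose so that the leading fingertip edge is at along s (slope if s>0), height h"""
    t=Q[2]+np.deg2rad(yaw); al=.26 if s>0 else 0
    e=np.array([np.cos(Q[2]),np.sin(Q[2]),0]); n=np.array([-e[1],e[0],0]); k=np.array([0,0,1.])
    P=np.array([Q[0],Q[1],0])+e*(s*np.cos(al)-h*np.sin(al))+k*(s*np.sin(al)+h*np.cos(al))+n*lat
    ey=np.array([np.cos(t),np.sin(t),0]); w=np.deg2rad(tilt)
    y=-k*np.cos(w)+ey*np.sin(w); x=np.cross(ey,k); z=np.cross(x,y)
    return P-.025*y-.0095*z, np.c_[x,y,z]
def delta(p0,R0,p1,R1): return (p1-p0).round(4), R.from_matrix(R1@R0.T).as_rotvec().round(4)
E
python3 - <<'E'
from h import *
s=read_state(); R0=np.array(s['tcp_rot']).reshape(3,3)
c=np.load('last_wrist.npz') if 0 else None
p,Rt=tgt(-.19,.15); print(p,Rt.round(3)); print(delta(np.array([.262,-.567,.248]),R0,p,Rt))
a=load('top')
for u,v in[(380,150),(411,131),(443,165),(410,192)]: print(ray(a,u,v,.06).round(3))
E
```

```text
[ 0.57021318 -0.26215035  0.16897464] [[ 0.999  0.014  0.032]
 [-0.035  0.406  0.913]
 [ 0.    -0.914  0.407]]
(array([ 0.3082,  0.3048, -0.079 ]), array([ 0.3657, -0.2452,  1.086 ]))
[ 0.626 -0.324  0.06 ]
[ 0.675 -0.402  0.06 ]
[ 0.592 -0.478  0.06 ]
[ 0.525 -0.394  0.06 ]
```

Request:
play_rows:
  commands:
    - [[0.035,0.035,0.0],[0.041,-0.027,0.121]]
    - [[0.07,0.07,0.0],[0.082,-0.054,0.242]]
    - [[0.105,0.105,0.0],[0.123,-0.082,0.363]]
    - [[0.14,0.14,0.0],[0.164,-0.109,0.484]]
    - [[0.175,0.175,0.0],[0.205,-0.136,0.605]]
    - [[0.21,0.21,0.0],[0.246,-0.163,0.726]]
    - [[0.245,0.245,-0.02],[0.287,-0.19,0.847]]
    - [[0.28,0.28,-0.04],[0.328,-0.218,0.968]]
    - [[0.308,0.305,-0.06],[0.3657,-0.2452,1.086]]
    - [[0.308,0.305,-0.079],[0.3657,-0.2452,1.086]]
  gripper: 0.05

```text
time_s: 1.35
position: [0.5715, -0.2603, 0.1668]
tcp_rot: [[0.999, 0.014, 0.029], [-0.032, 0.407, 0.913], [0.001, -0.913, 0.407]]
force: [-0.0, 0.4, -0.3]
opening: 0.577
```

```bash
python3 - <<'E'
from h import *
s=read_state(); print(s['time_s'],s['position'],s['force'],s['opening'],s['joint_positions'])
p,Rt=tgt(-.19,.15); print(delta(np.array(s['position']),np.array(s['tcp_rot']).reshape(3,3),p,Rt))
c=cap('wrist'); save(c,'w1.png',None,1.4)
E
```

```text
1.35 [ 0.57151105 -0.26026734  0.16684557] [-0.00744944  0.35864062 -0.26518137] 0.5765943842550605 [-42.80639463  41.21681194  78.54799547  18.4213185   77.15537089
 -47.81211967]
(array([-0.0013, -0.0019,  0.0021]), array([-0.0005,  0.0012, -0.0028]))
```

View pics/w1.png

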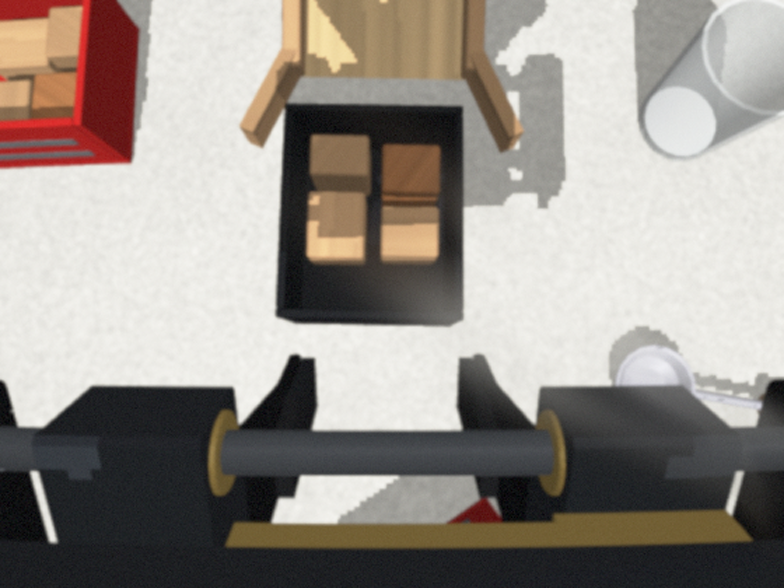

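The wrist view shows the black crate straight ahead between the fingers. Its top rim corners are near (288,107), (463,108), (463,318) and (279,313), and the foot edge runs from (303,77) to (463,79). I'll use it to refine the crate offset.

```bash
python3 - <<'E'
from h import *
c=load('wrist')
e=np.array([np.cos(Q[2]),np.sin(Q[2])]);n=np.array([-e[1],e[0]])
for nm,u,v,z in[('footL',302,77,0),('footR',464,79,0),('FL',288,107,.06),('FR',463,108,.06),('RR',463,317,.06),('RL',278,311,.06),('wingL',249,135,.026),('wingR',520,138,.026)]:
    p=ray(c,u/1.4,v/1.4,z); d=p[:2]-Q[:2]; print(nm,p.round(4),'s',(d@e).round(4),'lat',(d@n).round(4))
s=read_state()
p,Rt=tgt(-.185,.022); print(delta(*tgt(-.19,.15),p,Rt)); print(tgt(-.15,.022)[0]-p)
E
```

```text
footL [ 0.5205 -0.049   0.    ] s 0.0024 lat 0.057
footR [ 0.6318 -0.054   0.    ] s 0.0014 lat -0.0543
FL [ 0.5221 -0.1017  0.06  ] s -0.0502 lat 0.0537
FR [ 0.6192 -0.1054  0.06  ] s -0.0505 lat -0.0435
RR [ 0.6132 -0.2214  0.06  ] s -0.1667 lat -0.0416
RL [ 0.516  -0.2152  0.06  ] s -0.1638 lat 0.0558
wingL [ 0.4913 -0.1017  0.026 ] s -0.0512 lat 0.0844
wingR [ 0.6598 -0.1089  0.026 ] s -0.0526 lat -0.0842
(array([ 0.0002,  0.005 , -0.128 ]), array([0., 0., 0.]))
[0.00121431 0.03497893 0.        ]
```

Request:
play_rows:
  commands:
    - [[0.0,0.0,-0.04],[0,0,0]]
    - [[0.0,0.0,-0.08],[0,0,0]]
    - [[0.0,0.0,-0.11],[0,0,0]]
    - [[0.0,0.002,-0.125],[0,0,0]]
    - [[0.0,0.005,-0.128],[0,0,0]]
    - [[0.0,0.005,-0.128],[0,0,0]]

```text
time_s: 2.15
position: [0.5704, -0.2576, 0.0415]
tcp_rot: [[0.999, 0.017, 0.032], [-0.036, 0.405, 0.913], [0.002, -0.914, 0.406]]
force: [-0.2, -0.4, 0.8]
opening: 0.576
```

Request:
play_rows:
  commands:
    - [[0.0,0.004,0],[0,0,0]]
    - [[0.0,0.008,0],[0,0,0]]
    - [[0.0,0.012,0],[0,0,0]]
    - [[0.0,0.016,0],[0,0,0]]
    - [[0.001,0.02,0],[0,0,0]]
    - [[0.001,0.024,0],[0,0,0]]
    - [[0.001,0.028,0],[0,0,0]]
    - [[0.001,0.03,0],[0,0,0]]

```text
time_s: 3.15
position: [0.5713, -0.2273, 0.0406]
tcp_rot: [[0.999, 0.016, 0.032], [-0.036, 0.406, 0.913], [0.002, -0.914, 0.406]]
force: [0.3, -2.8, 1.6]
opening: 0.572
```

```bash
python3 - <<'E'
from h import *
s=read_state(); print(s['time_s'],s['position'],s['force'],s['opening'])
p,Rt=tgt(-.155,.022); print(delta(np.array(s['position']),np.array(s['tcp_rot']).reshape(3,3),p,Rt))
c=cap('side'); save(c,'s2.png',(150,110,330,330),2.7)
c=cap('wrist'); 
E
```

```text
3.15 [ 0.57131466 -0.22726092  0.04062819] [ 0.29939869 -2.84422189  1.6010971 ] 0.5715433878545343
(array([0.0001, 0.0001, 0.0003]), array([0.0007, 0.002 , 0.0009]))
```

View pics/s2.png

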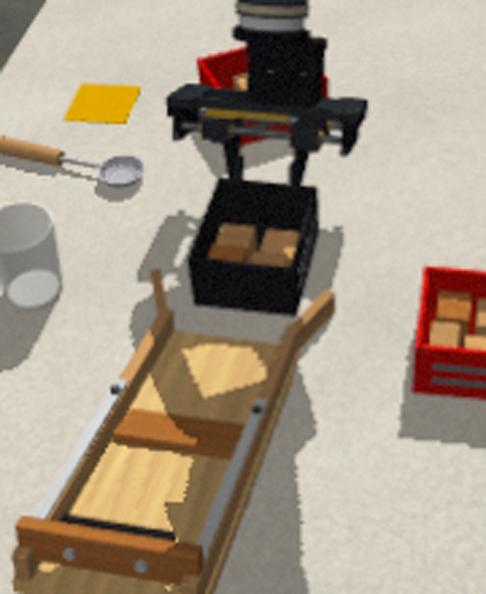

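Contact made: the crate is moving at about 3 N against the two fingertips. Pushing on.

Request:
play_rows:
  commands:
    - [[0.0,0.005,0],[0,0,0]]
    - [[0.0,0.01,0],[0,0,0]]
    - [[0.0,0.015,0],[0,0,0]]
    - [[0.001,0.02,0],[0,0,0]]
    - [[0.001,0.025,0],[0,0,0]]
    - [[0.001,0.03,0],[0,0,0]]
    - [[0.001,0.035,0],[0,0,0]]
    - [[0.0015,0.04,0],[0,0,0]]

```text
time_s: 4.25
position: [0.5754, -0.1936, 0.041]
tcp_rot: [[0.999, 0.023, 0.027], [-0.034, 0.393, 0.919], [0.01, -0.919, 0.393]]
force: [0.8, -19.0, 5.1]
opening: 0.578
```

Request:
play_rows:
  commands:
    - [[0.0,0.005,0],[0,0,0]]
    - [[0.0,0.01,0],[0,0,0]]
    - [[0.0,0.015,0],[0,0,0]]
    - [[0.001,0.02,0],[0,0,0]]
    - [[0.001,0.025,0],[0,0,0]]
    - [[0.001,0.03,0],[0,0,0]]
    - [[0.001,0.035,0],[0,0,0]]
    - [[0.0015,0.04,0],[0,0,0]]

```text
time_s: 5.25
position: [0.5985, -0.1823, 0.0452]
tcp_rot: [[0.997, 0.076, 0.019], [-0.043, 0.337, 0.94], [0.065, -0.938, 0.34]]
force: [19.9, -58.3, 5.3]
opening: 0.574
```

```bash
python3 - <<'E'
from h import *
s=read_state(); print(s['time_s'],s['position'],s['force'],s['opening'])
p,Rt=tgt(-.075,.022); print(delta(np.array(s['position']),np.array(s['tcp_rot']).reshape(3,3),p,Rt))
c=cap('wrist'); save(c,'w2.png',None,1.4)
E
```

```text
5.25 [ 0.59852413 -0.18233012  0.04516769] [ 19.85816681 -58.28772767   5.32086149] 0.5739058417265513
(array([-0.0243,  0.0351, -0.0042]), array([0.0741, 0.0623, 0.011 ]))
```

View pics/w2.png

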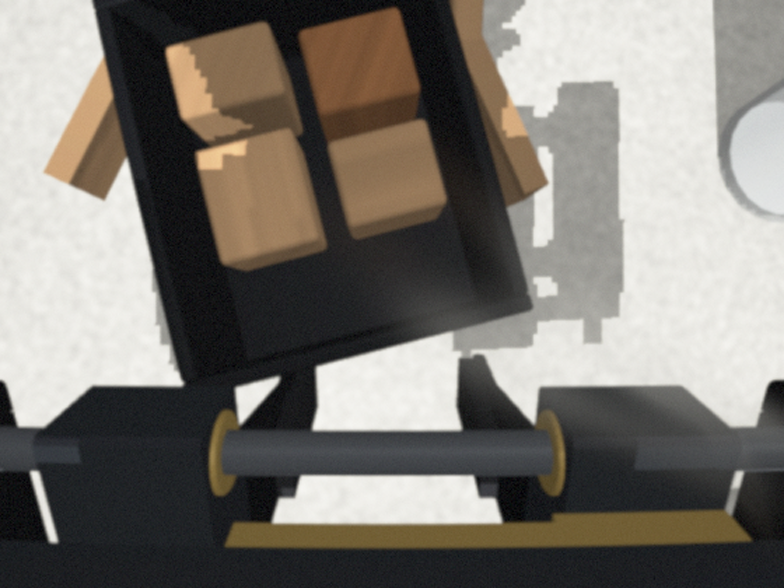

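The crate jammed at the funnel mouth. It yawed about 14° and the force reached 58 N. I'll back off straight away, then re-square and centre it.

Request:
play_rows:
  commands:
    - [[0.01,-0.03,0],[0,0,0]]
    - [[0.015,-0.06,0],[0,0,0]]
    - [[0.01,-0.09,0],[0,0,0]]
    - [[0.0,-0.11,0],[0,0,0]]
    - [[-0.004,-0.125,0],[0,0,0]]
    - [[-0.004,-0.125,0.05],[0,0,0]]
    - [[-0.004,-0.125,0.1],[0,0,0]]
    - [[-0.004,-0.125,0.14],[0,0,0]]
    - [[-0.004,-0.125,0.14],[0,0,0]]

```text
time_s: 6.42
position: [0.5715, -0.2727, 0.1842]
tcp_rot: [[0.999, 0.02, 0.029], [-0.035, 0.403, 0.915], [0.007, -0.915, 0.403]]
force: [0.5, -0.8, 0.6]
opening: 0.575
```

```bash
python3 - <<'E'
from h import *
s=read_state(); print(s['time_s'],s['position'],s['force'],s['opening'])
p,Rt=tgt(-.20,.162); print(delta(np.array(s['position']),np.array(s['tcp_rot']).reshape(3,3),p,Rt))
c=cap('wrist'); save(c,'w3.png',None,1.4)
E
```

```text
6.425 [ 0.57150605 -0.27270638  0.18419564] [ 0.48250792 -0.77616977  0.5639111 ] 0.5745546184827447
(array([-0.0016,  0.0006, -0.0032]), array([0.0041, 0.0069, 0.0002]))
```

View pics/w3.png

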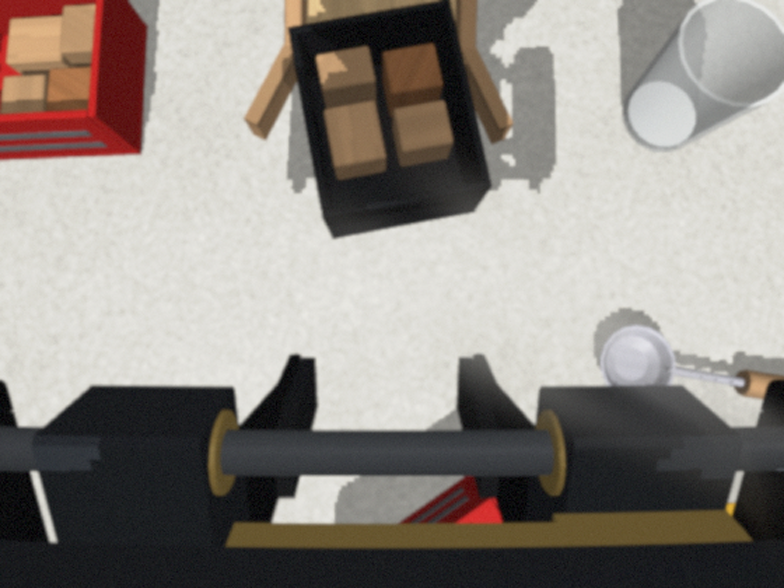

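The wrist view shows the crate yawed, with its nose toward the left and its rear rim near (325,213)–(490,187). The front is in the funnel. I'll fit it from the depth points.

```bash
cat >> h.py <<'E'
def cloud(c):
    h,w=c['depth'].shape; g=np.stack(np.meshgrid(np.arange(w),np.arange(h)),-1).reshape(-1,1,2).astype(float)
    n=cv2.undistortPoints(g,c['mtx'],c['dist'])[:,0]; d=c['depth'].reshape(-1,1)
    P=np.c_[n*d,d,np.ones(len(d))]@c['T'].T; return P[:,:3].reshape(h,w,3)
def rk(p):
    e=np.array([np.cos(Q[2]),np.sin(Q[2])]);n=np.array([-e[1],e[0]]);d=p[...,:2]-Q[:2]; return np.stack([d@e,d@n],-1)
E
python3 - <<'E'
from h import *
c=load('wrist'); X=cloud(c); r=rk(X); f=c['frame'].astype(int)
k=1/1.4
for nm,u,v in[('FL',290,28),('FR',447,2),('RR',490,187),('RL',325,212)]:
    for z in(.06,.07): p=ray(c,u*k,v*k,z); print(nm,z,rk(p).round(4))
ok=(c['depth']>0)&(X[...,2]>.045)&(X[...,2]<.09)&(r[...,0]>-.16)&(r[...,0]<.05)&(abs(r[...,1])<.09)&(f.max(2)<90)
pts=r[ok].astype(np.float32); print(ok.sum(), X[ok][:,2].min(),np.percentile(X[ok][:,2],[10,50,90]))
b=cv2.minAreaRect(pts*1000); print(b, cv2.boxPoints(b))
# pitch: top z vs along
print(np.polyfit(r[ok][:,0],X[ok][:,2],1))
# tall points near front: rails check
for s in np.arange(-.06,.03,.01):
    m=(c['depth']>0)&(abs(r[...,0]-s)<.003)&(X[...,2]>.012)&(X[...,2]<.04)&(f.max(2)>110)&(abs(r[...,1])<.1)
    L=r[m][:,1]; print(s.round(3),'left inner',L[L>0].min() if (L>0).any() else None, (L>0).sum(),'right inner',L[L<0].max() if (L<0).any() else None,(L<0).sum())
E
```

```text
FL 0.06 [-0.0036  0.0557]
FL 0.07 [-0.0105  0.0537]
FR 0.06 [ 0.0142 -0.0397]
FR 0.07 [ 0.0067 -0.0383]
RR 0.06 [-0.1032 -0.0625]
RR 0.07 [-0.1066 -0.0603]
RL 0.06 [-0.1184  0.0325]
RL 0.07 [-0.1211  0.0314]
5192 0.04501267748551796 [0.0484794  0.05943785 0.06245685]
((-53.38469314575195, -3.1079978942871094), (120.74510955810547, 100.49042510986328), 10.977662086486816) [[-122.22053     34.721283 ]
 [-103.08451    -63.93032  ]
 [  15.451141   -40.93728  ]
 [  -3.6848755   57.714325 ]]
[0.00114039 0.05742395]
-0.06 left inner 0.001621782362817636 232 right inner -0.010813873198149063 238
-0.05 left inner 0.003427548580736825 263 right inner -0.009056293172367228 278
-0.04 left inner 0.005248763784010322 185 right inner -0.012703746989591877 155
-0.03 left inner 0.009254871966565255 81 right inner -0.06814381960296062 71
-0.02 left inner 0.06780868975252737 82 right inner -0.06377349360679747 66
-0.01 left inner 0.06455331596363936 68 right inner -0.05991793344642542 66
0.0 left inner 0.06190039076228065 59 right inner -0.05482350654664076 66
0.01 left inner 0.0621090394605539 25 right inner -0.052865814452446105 76
0.02 left inner 0.05451351091359553 58 right inner -0.052742757418812986 74
```

The depth fit gives a 121×100 mm crate yawed +11°, with its front-left corner caught on the left wing. I'll pinch the rear wall lightly near the rim, slide the crate back, and square and centre it without lifting.

```bash
cat >> h.py <<'E'
def grip(s,lat,yaw,z):
    e=np.array([np.cos(Q[2]),np.sin(Q[2]),0]); n=np.array([-e[1],e[0],0])
    t=Q[2]+np.deg2rad(yaw); x=-np.array([np.cos(t),np.sin(t),0]); y=np.array([0,0,-1.])
    return np.array([Q[0],Q[1],0])+e*s+n*lat+np.array([0,0,z]), np.c_[x,y,np.cross(x,y)]
E
python3 - <<'E'
from h import *
s=read_state(); p0=np.array(s['position']); R0=np.array(s['tcp_rot']).reshape(3,3)
c0=tgt(-.20,.162)
g=grip(-.1102,-.0141,11,.15); print(g[0],delta(*c0,*g), delta(p0,R0,*g))
g2=grip(-.1425,.001,0,.065); print(delta(*g,*g2))
E
```

```text
[ 0.58772721 -0.16405183  0.15      ] (array([ 0.0179,  0.1081, -0.031 ]), array([-0.3397,  0.3005, -1.3572])) (array([ 0.0173,  0.1079, -0.032 ]), array([-0.336 ,  0.3022, -1.358 ]))
(array([-0.0162, -0.0318, -0.085 ]), array([ 0.   ,  0.   , -0.192]))
```

Request:
play_rows:
  commands:
    - [[0.002,0.012,0.0],[-0.034,0.03,-0.136]]
    - [[0.004,0.024,0.0],[-0.068,0.06,-0.271]]
    - [[0.006,0.036,0.0],[-0.102,0.09,-0.407]]
    - [[0.008,0.048,0.0],[-0.136,0.12,-0.543]]
    - [[0.01,0.06,0.0],[-0.17,0.15,-0.679]]
    - [[0.012,0.072,0.0],[-0.204,0.18,-0.814]]
    - [[0.014,0.084,0.0],[-0.238,0.21,-0.95]]
    - [[0.016,0.096,0.0],[-0.272,0.24,-1.086]]
    - [[0.018,0.108,-0.015],[-0.306,0.27,-1.221]]
    - [[0.0179,0.1081,-0.031],[-0.3397,0.3005,-1.3572]]
  gripper: 0.022

```text
time_s: 7.72
position: [0.5865, -0.1621, 0.1474]
tcp_rot: [[0.154, -0.005, 0.988], [-0.988, -0.001, 0.154], [-0.0, -1.0, -0.005]]
force: [-0.2, 0.1, -0.9]
opening: 0.255
```

Request:
play_rows:
  commands:
    - [[0,0,0],[0,0,0]]
    - [[0,0,0],[0,0,0]]

```text
time_s: 7.98
position: [0.5875, -0.164, 0.1488]
tcp_rot: [[0.159, -0.001, 0.987], [-0.987, -0.0, 0.159], [0.0, -1.0, -0.001]]
force: [0.2, 0.6, 0.6]
opening: 0.256
```

```bash
python3 - <<'E'
from h import *
s=read_state(); p0=np.array(s['position']); R0=np.array(s['tcp_rot']).reshape(3,3)
print(s['time_s'],p0,s['opening'],s['joint_positions'].round(1),s['force'])
print('to target',delta(p0,R0,*grip(-.1102,-.0141,11,.15)))
c=cap('wrist'); X=cloud(c); r=rk(X); f=c['frame'].astype(int); save(c,'w4.png',None,1.4)
ok=(c['depth']>0)&(X[...,2]>.05)&(X[...,2]<.07)&(r[...,0]>-.16)&(r[...,0]<.05)&(abs(r[...,1])<.09)&(f.max(2)<90)
b=cv2.minAreaRect((r[ok]*1000).astype(np.float32)); print(b,cv2.boxPoints(b).tolist())
E
```

```text
7.975 [ 0.58754252 -0.16403796  0.14882833] 0.2562202827898404 [-26.1  36.1  89.2  -0.1  54.7  54.9] [0.16877159 0.57313816 0.55342765]
to target (array([ 0.0002, -0.    ,  0.0012]), array([ 0.0005, -0.0014, -0.002 ]))Traceback (most recent call last):
  File "<stdin>", line 5, in <module>
  File "h.py", line 38, in cloud
    n=cv2.undistortPoints(g,c['mtx'],c['dist'])[:,0]; d=c['depth'].reshape(-1,1)
                                     ~^^^^^^^^
KeyError: 'dist'
```

```bash
python3 - <<'E'
from h import *
c=load('wrist'); X=cloud(c); r=rk(X); f=c['frame'].astype(int); save(c,'w4.png',None,1.4)
ok=(c['depth']>0)&(X[...,2]>.05)&(X[...,2]<.07)&(r[...,0]>-.16)&(r[...,0]<.05)&(abs(r[...,1])<.09)&(f.max(2)<90)
b=cv2.minAreaRect((r[ok]*1000).astype(np.float32)); print(b,cv2.boxPoints(b).tolist())
E
```

```text
((-52.55889129638672, -4.050914764404297), (119.16412353515625, 98.67976379394531), 10.797057151794434) [[-120.32904815673828, 33.253936767578125], [-101.8432846069336, -63.67888641357422], [15.211265563964844, -41.35576629638672], [-3.2744979858398438, 55.577056884765625]]
```

View pics/w4.png

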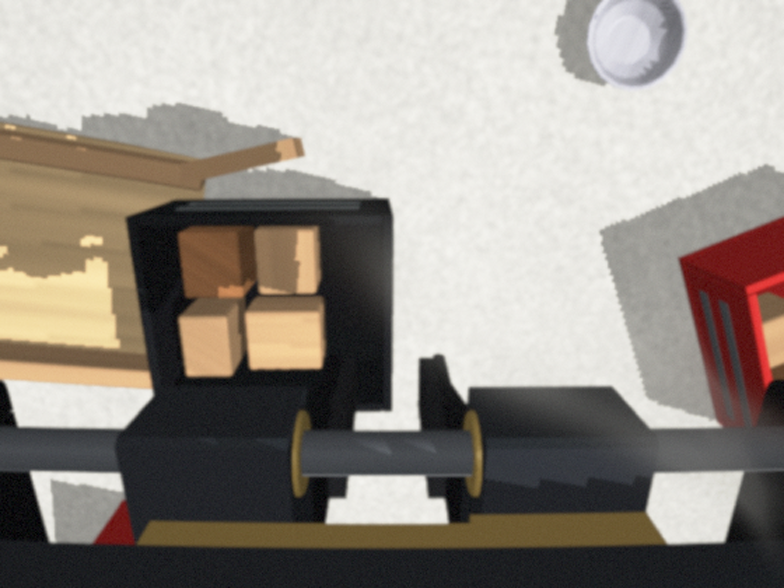

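The view agrees with the earlier fit. The rear wall lies under the jaw gap at x≈392, and the blocks end near x≈325, clear of the inner finger. Lowering and pinching now.

Request:
play_rows:
  commands:
    - [[0,0,-0.03],[0,0,0]]
    - [[0,0,-0.05],[0,0,0]]
    - [[0,0,-0.065],[0,0,0]]
    - [[0,0,-0.075],[0,0,0]]
    - [[0,0,-0.083],[0,0,0]]
    - [[0,0,-0.083],[0,0,0]]

```text
time_s: 8.78
position: [0.5879, -0.1642, 0.0663]
tcp_rot: [[0.157, -0.001, 0.988], [-0.988, -0.002, 0.157], [0.001, -1.0, -0.001]]
force: [0.0, 0.3, -0.1]
opening: 0.25
```

Request:
play_rows:
  commands:
    - [[0,0,0],[0,0,0]]
    - [[0,0,0],[0,0,0]]
    - [[0,0,0],[0,0,0]]
    - [[0,0,0],[0,0,0]]
  gripper: 0.0

```text
time_s: 9.28
position: [0.5882, -0.1644, 0.0672]
tcp_rot: [[0.156, 0.001, 0.988], [-0.988, -0.002, 0.156], [0.002, -1.0, 0.0]]
force: [-1.6, -0.8, 3.9]
opening: 0.055
```

Request:
play_rows:
  commands:
    - [[0,-0.005,0],[0,0,0]]
    - [[-0.0005,-0.01,0],[0,0,0]]
    - [[-0.0005,-0.015,0],[0,0,0]]
    - [[-0.003,-0.018,0],[0,0,-0.03]]
    - [[-0.006,-0.021,0],[0,0,-0.065]]
    - [[-0.009,-0.024,0],[0,0,-0.1]]
    - [[-0.012,-0.027,0],[0,0,-0.135]]
    - [[-0.014,-0.03,0],[0,0,-0.165]]
    - [[-0.0162,-0.0318,0],[0,0,-0.192]]
    - [[-0.0162,-0.0318,0],[0,0,-0.192]]

```text
time_s: 10.52
position: [0.5718, -0.1966, 0.0668]
tcp_rot: [[-0.036, 0.0, 0.999], [-0.999, -0.002, -0.036], [0.002, -1.0, 0.0]]
force: [1.0, 3.0, 6.0]
opening: 0.054
```

```bash
cat >> h.py <<'E'
def rect(c):
    X=cloud(c); r=rk(X); f=c['frame'].astype(int)
    ok=(c['depth']>0)&(X[...,2]>.05)&(X[...,2]<.067)&(r[...,0]>-.19)&(r[...,0]<.05)&(abs(r[...,1])<.08)&(f.max(2)<90)
    return X,r,f,ok
E
python3 - <<'E'
from h import *
s=read_state(); p0=np.array(s['position']); R0=np.array(s['tcp_rot']).reshape(3,3)
print(s['time_s'],p0,s['opening'],s['force'],delta(p0,R0,*grip(-.1425,.001,0,.067)))
cap('wrist');cap('top')
for n in('wrist','top'):
    c=load(n); X,r,f,ok=rect(c); save(c,n+'5.png',(120,110,360,230) if n=='top' else None,3.2 if n=='top' else 1.4)
    b=cv2.minAreaRect((r[ok]*1000).astype(np.float32)); print(n,ok.sum(),b,cv2.boxPoints(b).tolist())
E
```

```text
10.525 [ 0.57180457 -0.19662008  0.06684958] 0.05352423425812312 [1.02154882 3.03873078 6.03874439] (array([-0.0003,  0.0008,  0.0002]), array([0.0024, 0.0001, 0.0017]))
wrist 11135 ((-89.09296417236328, -0.21400070190429688), (129.22410583496094, 100.00345611572266), 0.6881205439567566) [[-154.3008575439453, 49.00815200805664], [-153.099853515625, -50.988094329833984], [-23.88507080078125, -49.436153411865234], [-25.086074829101562, 50.56009292602539]]
top 0 ((0.0, 0.0), (0.0, 0.0), 0.0) [[0.0, 0.0], [0.0, 0.0], [0.0, 0.0], [0.0, 0.0]]
```

View pics/wrist5.png

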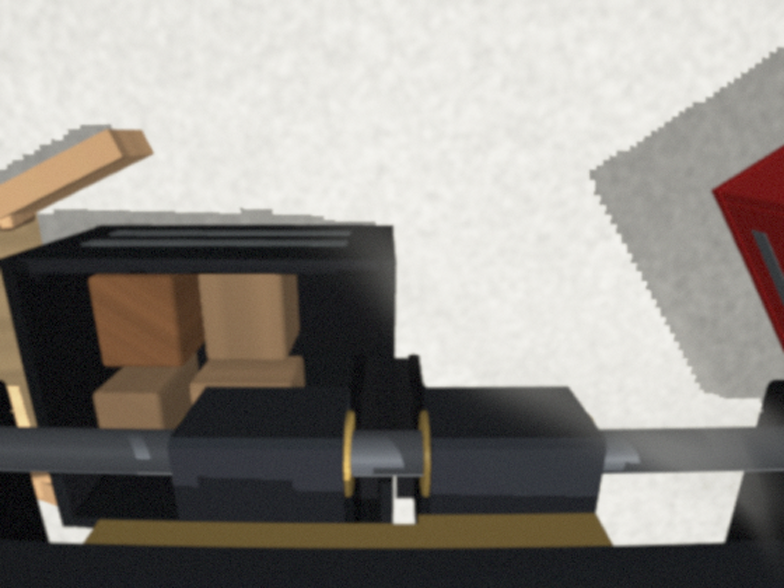

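The crate is pinched, square to within 1° and centred to about 1 mm. Next I'll slide it forward into the funnel mouth, still guided by the pinch.

Request:
play_rows:
  commands:
    - [[0,0.003,0],[0,0,-0.015]]
    - [[0,0.006,0],[0,0,-0.015]]
    - [[0,0.009,0],[0,0,-0.015]]
    - [[0,0.012,0],[0,0,-0.015]]
    - [[0,0.015,0],[0,0,-0.015]]
    - [[0,0.018,0],[0,0,-0.015]]
    - [[0,0.021,0],[0,0,-0.015]]
    - [[0,0.021,0],[0,0,-0.015]]

```text
time_s: 11.62
position: [0.5721, -0.1759, 0.0668]
tcp_rot: [[-0.05, 0.001, 0.999], [-0.999, -0.003, -0.05], [0.003, -1.0, 0.001]]
force: [0.2, -2.6, 5.8]
opening: 0.052
```

Request:
play_rows:
  commands:
    - [[0,0.003,0],[0,0,0]]
    - [[0,0.006,0],[0,0,0]]
    - [[0,0.006,0],[0,0,0]]

```text
time_s: 12.0
position: [0.5721, -0.1699, 0.0668]
tcp_rot: [[-0.05, 0.001, 0.999], [-0.999, -0.003, -0.05], [0.003, -1.0, 0.001]]
force: [0.1, -3.0, 4.9]
opening: 0.054
```

```bash
python3 - <<'E'
from h import *
s=read_state(); p0=np.array(s['position']); R0=np.array(s['tcp_rot']).reshape(3,3)
print(s['time_s'],p0,s['opening'],s['force'],s['moment'],rk(p0))
cap('wrist');cap('top');cap('side')
c=load('wrist'); X,r,f,ok=rect(c)
b=cv2.minAreaRect((r[ok]*1000).astype(np.float32)); print(ok.sum(),b,cv2.boxPoints(b).tolist())
a=load('top'); save(a,'t6.png',(110,100,350,230),3.2)
E
```

```text
12.0 [ 0.57212926 -0.16990095  0.06683061] 0.053757881395566 [ 0.14701116 -3.02992406  4.8969982 ] [-0.50676699  0.08801878  0.0072557 ] [-0.11658676  0.00128563]
11160 ((-62.573795318603516, -0.2014007568359375), (99.50652313232422, 128.7676239013672), 89.94390106201172) [[-127.00629425048828, -49.8916015625], [1.7612721920013428, -50.017677307128906], [1.85870361328125, 49.488800048828125], [-126.90885925292969, 49.61487579345703]]
```

Lateral force is about 0 and the front edge is 2 mm onto the board, so there is no jam. A few more millimetres, then I release, lift clear of the rim and re-form the two-finger pusher.

Request:
play_rows:
  commands:
    - [[0,0.003,0],[0,0,0]]
    - [[0,0.006,0],[0,0,0]]
    - [[0,0.008,0],[0,0,0]]
    - [[0,0.008,0],[0,0,0]]

```text
time_s: 12.65
position: [0.5724, -0.1629, 0.0669]
tcp_rot: [[-0.049, 0.001, 0.999], [-0.999, -0.005, -0.049], [0.005, -1.0, 0.001]]
force: [-0.5, -6.1, 3.6]
opening: 0.053
```

Request:
play_rows:
  commands:
    - [[0,0,0],[0,0,0]]
    - [[0,0,0],[0,0,0]]
    - [[0,0,0],[0,0,0]]
    - [[0,0,0.03],[0,0,0]]
    - [[0,0,0.06],[0,0,0]]
    - [[0,0,0.095],[0,0,0]]
    - [[0,0,0.095],[0,0,0]]
    - [[0,0,0.095],[0,0,0]]
  gripper: 0.022

```text
time_s: 13.65
position: [0.5711, -0.1604, 0.1607]
tcp_rot: [[-0.05, -0.002, 0.999], [-0.999, -0.001, -0.05], [0.001, -1.0, -0.002]]
force: [-0.6, -0.3, 0.1]
opening: 0.253
```

```bash
python3 - <<'E'
from h import *
s=read_state(); p0=np.array(s['position']); R0=np.array(s['tcp_rot']).reshape(3,3)
print(s['time_s'],p0,s['opening'],s['force'],rk(p0))
cap('wrist');c=load('wrist'); X,r,f,ok=rect(c); ok&=abs(r[...,1])<.06
b=cv2.minAreaRect((r[ok]*1000).astype(np.float32)); print(ok.sum(),b,cv2.boxPoints(b).tolist())
rear=r[ok][:,0].min(); print(rear)
for s_ in np.arange(.02,.12,.02):
    m=(c['depth']>0)&(abs(r[...,0]-s_)<.003)&(X[...,2]>s_*.259+.015)&(X[...,2]<s_*.259+.035)&(f.max(2)>90)
    L=r[m][:,1]; print(s_.round(3),L[L>0].min() if (L>0).any() else None,L[L<0].max() if (L<0).any() else None)
print(delta(p0,R0,*tgt(-.145,.15)), delta(*tgt(-.145,.15),*tgt(-.145,.022)))
E
```

```text
13.65 [ 0.57105338 -0.16041439  0.16072539] 0.2526964869237863 [-0.59066347 -0.32452947  0.12853126] [-0.10714323  0.00268998]
4255 ((-50.845306396484375, 0.5191307067871094), (99.80236053466797, 118.7819595336914), 88.93936157226562) [[-111.1498031616211, -48.27413558959961], [7.6117963790893555, -50.47285842895508], [9.459190368652344, 49.31239700317383], [-109.30240631103516, 51.5111198425293]]
-0.11103452818165041
0.02 None -0.05123119349777369
0.04 0.05346302359953177 -0.052434957569154755
0.06 0.053449859324293594 -0.05244686227193145
0.08 0.05262509099204598 -0.05265508845290989
0.1 0.052463427570637385 None
(array([ 0.0007, -0.0568,  0.0082]), array([ 0.3173, -0.3439,  1.5602])) (array([ 0.   ,  0.   , -0.128]), array([0., 0., 0.]))
```

The rails measure symmetric about my centre line at ±53 mm. The crate is square, at lateral 0.5 mm, with its rear at s=-0.110. Turning back to the push pose.

Request:
play_rows:
  commands:
    - [[0,-0.006,0.008],[0.032,-0.034,0.156]]
    - [[0,-0.012,0.008],[0.063,-0.069,0.312]]
    - [[0,-0.018,0.008],[0.095,-0.103,0.468]]
    - [[0,-0.024,0.008],[0.127,-0.138,0.624]]
    - [[0,-0.03,0.008],[0.159,-0.172,0.78]]
    - [[0,-0.036,0.008],[0.19,-0.206,0.936]]
    - [[0,-0.042,0.008],[0.222,-0.241,1.092]]
    - [[0,-0.048,0.008],[0.254,-0.275,1.248]]
    - [[0,-0.054,0.008],[0.286,-0.31,1.404]]
    - [[0,-0.057,0.008],[0.3173,-0.3439,1.5602]]
  gripper: 0.062

```text
time_s: 14.95
position: [0.5709, -0.218, 0.1676]
tcp_rot: [[1.0, 0.012, 0.029], [-0.031, 0.411, 0.911], [-0.001, -0.911, 0.411]]
force: [0.6, -0.5, -0.2]
opening: 0.716
```

Request:
play_rows:
  commands:
    - [[0,0,-0.03],[0,0,0]]
    - [[0,0,-0.06],[0,0,0]]
    - [[0,0,-0.09],[0,0,0]]
    - [[0,0,-0.11],[0,0,0]]
    - [[0,0,-0.122],[0,0,0]]
    - [[0,0,-0.127],[0,0,0]]
    - [[0,0,-0.127],[0,0,0]]

```text
time_s: 15.82
position: [0.5721, -0.2182, 0.0428]
tcp_rot: [[0.999, 0.016, 0.032], [-0.035, 0.408, 0.912], [0.001, -0.913, 0.408]]
force: [0.2, -0.0, -0.4]
opening: 0.716
```

```bash
python3 - <<'E'
from h import *
s=read_state(); p0=np.array(s['position']); R0=np.array(s['tcp_rot']).reshape(3,3)
print(s['time_s'],p0,s['opening'],s['force'],delta(p0,R0,*tgt(-.145,.022)))
print(tgt(0,.024)[0]-p0, tgt(.0001,.024)[0]-p0)
E
```

```text
15.825 [ 0.57207204 -0.21816584  0.04279541] 0.7155303112156168 [ 0.23912202 -0.04675877 -0.37839483] (array([-0.0003,  0.001 , -0.0018]), array([-0.0016,  0.0013,  0.0006]))
[0.0047331  0.14590111 0.00017923] [ 0.00452239  0.13983147 -0.0006017 ]
```

Request:
play_rows:
  commands:
    - [[0,0.01,-0.001],[0,0,0]]
    - [[0,0.02,-0.001],[0,0,0]]
    - [[0.001,0.027,-0.001],[0,0,0]]
    - [[0.001,0.032,-0.001],[0,0,0]]
    - [[0.001,0.036,-0.001],[0,0,0]]
    - [[0.0015,0.04,-0.001],[0,0,0]]
    - [[0.0015,0.044,-0.001],[0,0,0]]
    - [[0.0015,0.048,-0.001],[0,0,0]]
    - [[0.0015,0.052,-0.001],[0,0,0]]
    - [[0.002,0.056,-0.001],[0,0,0]]

```text
time_s: 17.08
position: [0.5737, -0.1618, 0.0415]
tcp_rot: [[0.999, 0.015, 0.032], [-0.035, 0.408, 0.912], [0.001, -0.913, 0.408]]
force: [-0.3, -4.7, 1.3]
opening: 0.713
```

The push is smooth at 4.7 N.

Request:
play_rows:
  commands:
    - [[0,0.004,0],[0,0,0]]
    - [[0,0.008,0],[0,0,0]]
    - [[0.0005,0.012,0],[0,0,0]]
    - [[0.0005,0.016,0],[0,0,0]]
    - [[0.001,0.02,0],[0,0,0]]
    - [[0.001,0.024,0],[0,0,0]]
    - [[0.001,0.028,0],[0,0,0]]
    - [[0.001,0.032,0],[0,0,0]]
    - [[0.001,0.036,0],[0,0,0]]
    - [[0.0015,0.04,0],[0,0,0]]

```text
time_s: 18.32
position: [0.5751, -0.1216, 0.0415]
tcp_rot: [[0.999, 0.015, 0.032], [-0.035, 0.408, 0.912], [0.0, -0.913, 0.409]]
force: [-0.9, -3.1, -0.7]
opening: 0.712
```

```bash
python3 - <<'E'
from h import *
s=read_state(); p0=np.array(s['position']); R0=np.array(s['tcp_rot']).reshape(3,3)
print(s['time_s'],p0,s['opening'],s['force'],delta(p0,R0,*tgt(-.049,.022)))
for x in(.0001,.02,.06,.1,.13,.15,.16,.165,.17): print(x,(tgt(x,.024)[0]).round(4))
E
```

```text
18.325 [ 0.57512493 -0.12158556  0.04145575] 0.7119698060498173 [-0.87004285 -3.11103112 -0.69116247] (array([-0.    ,  0.0004, -0.0005]), array([-0.002 ,  0.0003,  0.0003]))
0.0001 [ 0.5766 -0.0783  0.0422]
0.02 [ 0.5773 -0.0591  0.0473]
0.06 [ 0.5786 -0.0205  0.0576]
0.1 [0.5799 0.0181 0.0679]
0.13 [0.5809 0.0471 0.0756]
0.15 [0.5816 0.0664 0.0807]
0.16 [0.582  0.0761 0.0833]
0.165 [0.5821 0.0809 0.0846]
0.17 [0.5823 0.0858 0.0859]
```

Request:
play_rows:
  commands:
    - [[0,0.0045,0],[0,0,0]]
    - [[0,0.009,0],[0,0,0]]
    - [[0.0005,0.0135,0],[0,0,0]]
    - [[0.0005,0.018,0],[0,0,0]]
    - [[0.001,0.0225,0],[0,0,0]]
    - [[0.001,0.027,0],[0,0,0]]
    - [[0.001,0.031,0],[0,0,0]]
    - [[0.001,0.0355,0],[0,0,0]]
    - [[0.001,0.04,0.0005],[0,0,0]]
    - [[0.0015,0.0435,0.001],[0,0,0]]

```text
time_s: 19.58
position: [0.5767, -0.0781, 0.0425]
tcp_rot: [[0.999, 0.015, 0.032], [-0.035, 0.408, 0.912], [0.0, -0.913, 0.409]]
force: [-0.5, -2.8, -2.7]
opening: 0.714
```

Request:
play_rows:
  commands:
    - [[0,0.004,0.001],[0,0,0]]
    - [[0,0.008,0.002],[0,0,0]]
    - [[0.0005,0.012,0.003],[0,0,0]]
    - [[0.0005,0.016,0.0042],[0,0,0]]
    - [[0.0007,0.02,0.0053],[0,0,0]]
    - [[0.0008,0.024,0.0064],[0,0,0]]
    - [[0.001,0.028,0.0075],[0,0,0]]
    - [[0.0011,0.032,0.0085],[0,0,0]]

```text
time_s: 20.58
position: [0.5779, -0.0462, 0.0511]
tcp_rot: [[0.999, 0.015, 0.032], [-0.035, 0.408, 0.912], [0.001, -0.913, 0.408]]
force: [-0.7, -3.2, -3.2]
opening: 0.716
```

```bash
python3 - <<'E'
from h import *
s=read_state(); p0=np.array(s['position']); R0=np.array(s['tcp_rot']).reshape(3,3)
print(s['time_s'],p0,s['opening'],s['force'],delta(p0,R0,*tgt(.033,.024)))
cap('side');cap('wrist'); c=load('side'); save(c,'s7.png',(140,150,300,350),2.9)
E
```

```text
20.575 [ 0.57789891 -0.04624102  0.0510974 ] 0.7156643114715731 [-0.73839352 -3.2290875  -3.18898318] (array([-0.0002, -0.0003, -0.0004]), array([-0.0018,  0.0007,  0.0006]))
```

View pics/s7.png

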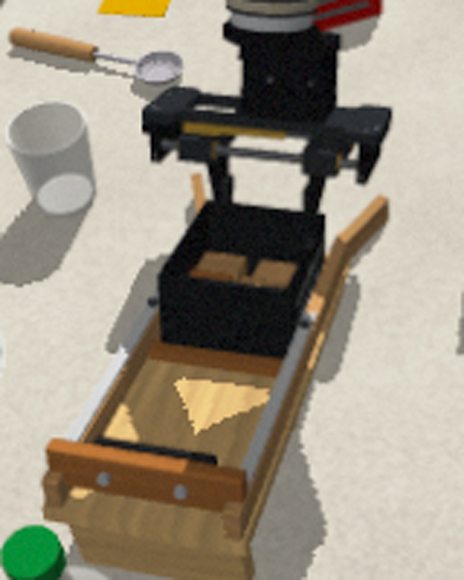

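The crate is between the rails with its nose on the lip strip, lying straight and pushing at 3–4.5 N. I'll compare the crate's rim position with my fingertip reference in board coordinates.

```bash
cat >> h.py <<'E'
def board(X):
    r=rk(X); z=X[...,2]; c,s=np.cos(.26),np.sin(.26)
    return np.stack([r[...,0]*c+z*s, r[...,1], z*c-r[...,0]*s],-1)
def crate(n):
    c=load(n); X=cloud(c); b=board(X); f=c['frame'].astype(int)
    ok=(c['depth']>0)&(b[...,2]>.05)&(b[...,2]<.085)&(abs(b[...,1])<.056)&(b[...,0]>-.05)&(b[...,0]<.33)&(f.max(2)<90)
    m=cv2.morphologyEx(ok.astype(np.uint8),cv2.MORPH_OPEN,np.ones((3,3)))>0
    p=b[m]; S,Y,Z=p.T; out={'n':m.sum(),'s':np.percentile(S,[.5,50,99.5]).round(4),'y':np.percentile(Y,[.5,99.5]).round(4)}
    for y0,y1 in((-.054,-.046),(.046,.054)):
        q=p[(Y>y0)&(Y<y1)]
        if len(q)>30: out[y0]=(len(q),np.percentile(q[:,0],[1,99]).round(4),'pitch deg',np.rad2deg(np.polyfit(q[:,0],q[:,2],1)[0]).round(2),np.percentile(q[:,2],[5,50,95]).round(4))
    return out
E
python3 - <<'E'
from h import *
for n in('wrist','side'): print(n,crate(n))
# lip strip / stop in side view: board-face heights along s at y=0
c=load('side'); b=board(cloud(c)); f=c['frame']
for s in np.arange(.16,.31,.006):
    m=(c['depth']>0)&(abs(b[...,0]-s)<.003)&(abs(b[...,1])<.03); 
    if m.any(): print(s.round(3),m.sum(),np.percentile(b[m][:,2],[10,50,90]).round(4),np.median(f[m],0))
E
```

```text
wrist {'n': np.int64(18583), 's': array([0.0084, 0.0607, 0.1382]), 'y': array([-0.0472,  0.0515]), -0.054: (868, array([0.0367, 0.1358]), 'pitch deg', np.float64(2.64), array([0.0593, 0.0618, 0.0641])), 0.046: (5797, array([0.0367, 0.1378]), 'pitch deg', np.float64(1.54), array([0.0516, 0.0597, 0.0632]))}
side {'n': np.int64(790), 's': array([0.0143, 0.0978, 0.1545]), 'y': array([-0.0465,  0.0514]), 0.046: (118, array([0.0221, 0.1544]), 'pitch deg', np.float64(0.23), array([0.0523, 0.0589, 0.0632]))}
0.16 39 [0.0054 0.0063 0.0071] [93. 58. 30.]
0.166 102 [0.0008 0.0048 0.0076] [101.  64.  31.]
0.172 71 [-0.0017 -0.0006  0.0021] [126.  99.  63.]
0.178 54 [-0.002  -0.0007  0.    ] [133.  108.   70.5]
0.184 53 [-0.0023 -0.0011  0.0004] [213. 173. 111.]
0.19 61 [-0.002  -0.0008  0.0005] [232. 196. 127.]
0.196 53 [-0.0021 -0.0013  0.0001] [232. 196. 126.]
0.202 53 [-0.0023 -0.0012  0.0002] [231. 194. 126.]
0.208 55 [-0.0019 -0.001  -0.    ] [231. 194. 126.]
0.214 60 [-0.0025 -0.0012  0.0002] [223. 184. 118.]
0.22 64 [-0.0024 -0.0012 -0.    ] [136.5 112.   73. ]
0.226 63 [-0.0022 -0.0015 -0.0002] [133. 108.  71.]
0.232 60 [-0.0026 -0.0016 -0.0004] [132. 107.  70.]
0.238 61 [-0.0028 -0.0016 -0.0005] [132. 108.  70.]
0.244 64 [-0.0026 -0.0018 -0.0006] [132. 108.  70.]
0.25 64 [-0.0028 -0.0016 -0.0007] [131. 107.  70.]
0.256 30 [-0.0023 -0.0015 -0.0006] [108.   88.5  60. ]
0.262 4 [-0.0031 -0.0016 -0.0009] [134.5 109.5  71. ]
0.268 1 [-0.0007 -0.0007 -0.0007] [124.  95.  60.]
0.292 44 [0.0328 0.034  0.0354] [40.  39.  37.5]
0.298 184 [-0.0813 -0.0727  0.0344] [123. 101.  66.]
0.304 323 [-0.0824 -0.0585 -0.0013] [122.  99.  65.]
```

The step is at about 0.168 m (side depth), and the stop face at about 0.290 minus 0.123 gives 0.167, so they agree. The crate's rear matches my tip reference. Continuing up the slope.

Request:
play_rows:
  commands:
    - [[0,0.0039,0.001],[0,0,0]]
    - [[0,0.0077,0.002],[0,0,0]]
    - [[0.0004,0.0116,0.003],[0,0,0]]
    - [[0.0005,0.0155,0.0041],[0,0,0]]
    - [[0.0007,0.0193,0.0052],[0,0,0]]
    - [[0.0008,0.0232,0.0062],[0,0,0]]
    - [[0.001,0.027,0.0072],[0,0,0]]
    - [[0.001,0.0309,0.0083],[0,0,0]]
    - [[0.001,0.0348,0.0093],[0,0,0]]
    - [[0.0013,0.0386,0.0105],[0,0,0]]

```text
time_s: 21.92
position: [0.5792, -0.0077, 0.0616]
tcp_rot: [[0.999, 0.015, 0.032], [-0.035, 0.408, 0.912], [0.001, -0.913, 0.408]]
force: [0.3, -3.5, -2.2]
opening: 0.711
```

Request:
play_rows:
  commands:
    - [[0,0.0039,0.001],[0,0,0]]
    - [[0,0.0077,0.002],[0,0,0]]
    - [[0.0004,0.0116,0.0035],[0,0,0]]
    - [[0.0005,0.0155,0.005],[0,0,0]]
    - [[0.0007,0.0193,0.006],[0,0,0]]
    - [[0.0008,0.0232,0.007],[0,0,0]]
    - [[0.001,0.027,0.0082],[0,0,0]]

```text
time_s: 22.8
position: [0.5805, 0.019, 0.0699]
tcp_rot: [[0.999, 0.016, 0.032], [-0.035, 0.408, 0.912], [0.001, -0.913, 0.408]]
force: [-0.5, -5.5, -0.5]
opening: 0.714
```

```bash
python3 - <<'E'
from h import *
s=read_state(); p0=np.array(s['position']); R0=np.array(s['tcp_rot']).reshape(3,3)
print(s['time_s'],p0,s['opening'],s['force'],delta(p0,R0,*tgt(.101,.025)))
cap('side');cap('wrist')
for n in('wrist','side'): print(n,crate(n))
E
```

```text
22.8 [0.58048395 0.01899763 0.06994937] 0.7141730055842744 [-0.50542989 -5.47087295 -0.48048085] (array([-0.0005, -0.0001, -0.0008]), array([-0.0012,  0.0014,  0.0007]))
wrist {'n': np.int64(21187), 's': array([0.0759, 0.1346, 0.2064]), 'y': array([-0.0475,  0.051 ]), -0.054: (1166, array([0.1021, 0.2015]), 'pitch deg', np.float64(5.7), array([0.0611, 0.0661, 0.0704])), 0.046: (6936, array([0.1036, 0.2059]), 'pitch deg', np.float64(3.13), array([0.0519, 0.0625, 0.0693]))}
side {'n': np.int64(1165), 's': array([0.079 , 0.1973, 0.221 ]), 'y': array([-0.0469,  0.0527]), 0.046: (181, array([0.1021, 0.2201]), 'pitch deg', np.float64(1.86), array([0.0515, 0.0616, 0.0722]))}
```

Request:
play_rows:
  commands:
    - [[0,0.003,0.0015],[0,0,0]]
    - [[0,0.006,0.003],[0,0,0]]
    - [[0.0003,0.009,0.0042],[0,0,0]]
    - [[0.0004,0.012,0.0052],[0,0,0]]
    - [[0.0005,0.015,0.006],[0,0,0]]
    - [[0.0006,0.018,0.0068],[0,0,0]]
    - [[0.0007,0.021,0.0076],[0,0,0]]
    - [[0.0008,0.024,0.0084],[0,0,0]]
    - [[0.001,0.027,0.0092],[0,0,0]]
    - [[0.001,0.03,0.01],[0,0,0]]

```text
time_s: 24.15
position: [0.5811, 0.0494, 0.0797]
tcp_rot: [[0.999, 0.015, 0.032], [-0.035, 0.408, 0.912], [0.0, -0.913, 0.408]]
force: [-0.4, -3.4, -2.7]
opening: 0.707
```

```bash
python3 - <<'E'
from h import *
s=read_state(); p0=np.array(s['position']); R0=np.array(s['tcp_rot']).reshape(3,3)
print(s['time_s'],p0,s['opening'],s['force'],delta(p0,R0,*tgt(.132,.0275)))
cap('side');cap('wrist')
for n in('wrist','side'): print(n,crate(n))
E
```

```text
24.15 [0.58106352 0.0493597  0.07971274] 0.7071886248193692 [-0.36924111 -3.4364321  -2.72608618] (array([-0.0001, -0.0012, -0.0002]), array([-0.0019,  0.0004,  0.0004]))
wrist {'n': np.int64(20191), 's': array([0.1073, 0.1585, 0.239 ]), 'y': array([-0.0481,  0.0505]), -0.054: (1469, array([0.1415, 0.2381]), 'pitch deg', np.float64(-5.45), array([0.0609, 0.0649, 0.0696])), 0.046: (5853, array([0.1421, 0.2387]), 'pitch deg', np.float64(-3.6), array([0.052 , 0.0624, 0.0686]))}
side {'n': np.int64(1060), 's': array([0.1122, 0.1631, 0.2581]), 'y': array([-0.0476,  0.0522]), -0.054: (31, array([0.1454, 0.2566]), 'pitch deg', np.float64(-6.84), array([0.0541, 0.0639, 0.0698])), 0.046: (187, array([0.1413, 0.2574]), 'pitch deg', np.float64(-4.21), array([0.0514, 0.061 , 0.0675]))}
```

The crate has tipped nose-down (pitch about -5.5°) and pushes at 3–4 N. Next I close most of the remaining distance, then creep.

Request:
play_rows:
  commands:
    - [[0,0.003,0.0008],[0,0,0]]
    - [[0,0.006,0.0016],[0,0,0]]
    - [[0.0003,0.009,0.0024],[0,0,0]]
    - [[0.0004,0.012,0.0032],[0,0,0]]
    - [[0.0005,0.015,0.004],[0,0,0]]
    - [[0.0006,0.018,0.0048],[0,0,0]]
    - [[0.0007,0.021,0.0056],[0,0,0]]
    - [[0.0008,0.0235,0.0063],[0,0,0]]
    - [[0.0008,0.0235,0.0063],[0,0,0]]

```text
time_s: 25.38
position: [0.582, 0.073, 0.0862]
tcp_rot: [[0.999, 0.015, 0.032], [-0.035, 0.409, 0.912], [0.001, -0.913, 0.409]]
force: [-0.8, -1.6, -0.7]
opening: 0.715
```

```bash
cat > st.py <<'E'
from h import *
s=read_state(); p0=np.array(s['position']); R0=np.array(s['tcp_rot']).reshape(3,3)
Pl=p0+.025*R0[:,1]+.0095*R0[:,2]
print(s['time_s'],p0.round(4),'F',s['force'].round(1),'slope F',(s['force']@[.0336,.9656,.257]).round(2),'tip board',board(Pl).round(4))
cap('side');cap('wrist')
for n in('wrist','side'): print(n,crate(n))
E
python3 st.py
```

```text
25.375 [0.582  0.073  0.0862] F [-0.8 -1.6 -0.7] slope F -1.79 tip board [ 0.1578 -0.0002  0.0276]
wrist {'n': np.int64(19363), 's': array([0.1314, 0.1805, 0.2632]), 'y': array([-0.0484,  0.05  ]), -0.054: (1664, array([0.1647, 0.2624]), 'pitch deg', np.float64(-4.15), array([0.0604, 0.0636, 0.0671])), 0.046: (3966, array([0.1647, 0.2627]), 'pitch deg', np.float64(-3.15), array([0.0534, 0.0624, 0.0666]))}
side {'n': np.int64(1073), 's': array([0.134 , 0.1925, 0.2822]), 'y': array([-0.0479,  0.0517]), -0.054: (48, array([0.1679, 0.2807]), 'pitch deg', np.float64(-5.76), array([0.0543, 0.0622, 0.0675])), 0.046: (199, array([0.1517, 0.2811]), 'pitch deg', np.float64(-3.83), array([0.051 , 0.0609, 0.0664]))}
```

Request:
play_rows:
  commands:
    - [[0,0.0015,0.0004],[0,0,0]]
    - [[0,0.003,0.0008],[0,0,0]]
    - [[0,0.0045,0.0012],[0,0,0]]
    - [[0.0002,0.006,0.0016],[0,0,0]]
    - [[0.0002,0.007,0.0019],[0,0,0]]
    - [[0.0002,0.007,0.0019],[0,0,0]]

```text
time_s: 26.22
position: [0.5822, 0.0798, 0.088]
tcp_rot: [[0.999, 0.015, 0.032], [-0.035, 0.408, 0.912], [0.001, -0.913, 0.409]]
force: [1.0, -2.1, -2.1]
opening: 0.713
```

```bash
python3 st.py
```

```text
26.225 [0.5822 0.0798 0.088 ] F [ 1.  -2.1 -2.1] slope F -2.55 tip board [ 0.1648 -0.0002  0.0276]
wrist {'n': np.int64(19372), 's': array([0.1384, 0.1868, 0.2702]), 'y': array([-0.0485,  0.0499]), -0.054: (1785, array([0.1711, 0.2693]), 'pitch deg', np.float64(-3.93), array([0.0603, 0.0634, 0.0668])), 0.046: (3442, array([0.1711, 0.2696]), 'pitch deg', np.float64(-3.23), array([0.0554, 0.0626, 0.0662]))}
side {'n': np.int64(1102), 's': array([0.1414, 0.1951, 0.2889]), 'y': array([-0.0482,  0.0516]), -0.054: (51, array([0.1745, 0.2881]), 'pitch deg', np.float64(-5.11), array([0.0538, 0.062 , 0.0662])), 0.046: (200, array([0.1722, 0.2877]), 'pitch deg', np.float64(-2.96), array([0.0511, 0.0602, 0.066 ]))}
```

Creeping in 1 mm steps now, watching force and pitch.

Request:
play_rows:
  commands:
    - [[0,0.0005,0.0001],[0,0,0]]
    - [[0,0.001,0.0003],[0,0,0]]
    - [[0,0.0015,0.0004],[0,0,0]]
    - [[0,0.002,0.0005],[0,0,0]]
    - [[0,0.002,0.0005],[0,0,0]]

```text
time_s: 26.95
position: [0.5822, 0.0816, 0.0884]
tcp_rot: [[0.999, 0.015, 0.032], [-0.035, 0.408, 0.912], [0.001, -0.913, 0.408]]
force: [0.5, -3.0, -2.2]
opening: 0.709
```

```bash
python3 st.py
```

```text
26.95 [0.5822 0.0816 0.0884] F [ 0.5 -3.  -2.2] slope F -3.48 tip board [ 1.667e-01 -1.000e-04  2.760e-02]
wrist {'n': np.int64(19326), 's': array([0.1404, 0.1889, 0.2721]), 'y': array([-0.0486,  0.0499]), -0.054: (1799, array([0.1728, 0.2713]), 'pitch deg', np.float64(-3.88), array([0.0603, 0.0634, 0.0667])), 0.046: (3323, array([0.173 , 0.2716]), 'pitch deg', np.float64(-3.2), array([0.0565, 0.0627, 0.0662]))}
side {'n': np.int64(1076), 's': array([0.1453, 0.2009, 0.2907]), 'y': array([-0.0482,  0.0516]), -0.054: (47, array([0.1757, 0.2901]), 'pitch deg', np.float64(-4.61), array([0.0552, 0.061 , 0.0659])), 0.046: (194, array([0.1613, 0.29  ]), 'pitch deg', np.float64(-4.22), array([0.0517, 0.0605, 0.066 ]))}
```

Request:
play_rows:
  commands:
    - [[0,0.0005,0.0001],[0,0,0]]
    - [[0,0.001,0.0003],[0,0,0]]
    - [[0,0.0015,0.0004],[0,0,0]]
    - [[0,0.0015,0.0004],[0,0,0]]

```text
time_s: 27.55
position: [0.5823, 0.0831, 0.0889]
tcp_rot: [[0.999, 0.015, 0.032], [-0.035, 0.408, 0.912], [0.001, -0.913, 0.408]]
force: [0.3, -2.5, -1.9]
opening: 0.716
```

```bash
python3 st.py
```

```text
27.55 [0.5823 0.0831 0.0889] F [ 0.3 -2.5 -1.9] slope F -2.93 tip board [ 1.683e-01 -1.000e-04  2.760e-02]
wrist {'n': np.int64(19298), 's': array([0.1421, 0.1904, 0.2737]), 'y': array([-0.0486,  0.0499]), -0.054: (1830, array([0.1745, 0.2728]), 'pitch deg', np.float64(-3.8), array([0.0603, 0.0633, 0.0667])), 0.046: (3409, array([0.1745, 0.2729]), 'pitch deg', np.float64(-2.95), array([0.0558, 0.0626, 0.0661]))}
side {'n': np.int64(1086), 's': array([0.1474, 0.2009, 0.2922]), 'y': array([-0.0481,  0.0516]), -0.054: (50, array([0.1785, 0.292 ]), 'pitch deg', np.float64(-5.14), array([0.0532, 0.0606, 0.0668])), 0.046: (189, array([0.1717, 0.2913]), 'pitch deg', np.float64(-4.03), array([0.0516, 0.0603, 0.0661]))}
```

Request:
play_rows:
  commands:
    - [[0,0.0005,0.0001],[0,0,0]]
    - [[0,0.001,0.0003],[0,0,0]]
    - [[0,0.001,0.0003],[0,0,0]]
    - [[0,0.001,0.0003],[0,0,0]]

```text
time_s: 28.15
position: [0.5822, 0.084, 0.0891]
tcp_rot: [[0.999, 0.015, 0.032], [-0.035, 0.408, 0.912], [0.001, -0.913, 0.408]]
force: [-0.1, -2.8, -2.5]
opening: 0.712
```

```bash
python3 st.py
```

```text
28.15 [0.5822 0.084  0.0891] F [-0.1 -2.8 -2.5] slope F -3.38 tip board [ 0.1692 -0.      0.0276]
wrist {'n': np.int64(19165), 's': array([0.1429, 0.1913, 0.2746]), 'y': array([-0.0485,  0.05  ]), -0.054: (1792, array([0.1753, 0.2738]), 'pitch deg', np.float64(-3.7), array([0.0602, 0.0631, 0.0663])), 0.046: (3506, array([0.1754, 0.2741]), 'pitch deg', np.float64(-2.95), array([0.0553, 0.0624, 0.066 ]))}
side {'n': np.int64(1089), 's': array([0.1472, 0.202 , 0.2932]), 'y': array([-0.0478,  0.0516]), -0.054: (53, array([0.1769, 0.2911]), 'pitch deg', np.float64(-4.71), array([0.0572, 0.0618, 0.0665])), 0.046: (192, array([0.1786, 0.2914]), 'pitch deg', np.float64(-3.15), array([0.0514, 0.0603, 0.0661]))}
```

Request:
play_rows:
  commands:
    - [[0,0.0005,0.0001],[0,0,0]]
    - [[0,0.001,0.0003],[0,0,0]]
    - [[0,0.001,0.0003],[0,0,0]]
    - [[0,0.001,0.0003],[0,0,0]]

```text
time_s: 28.75
position: [0.5821, 0.0849, 0.0894]
tcp_rot: [[0.999, 0.015, 0.032], [-0.035, 0.408, 0.912], [0.001, -0.913, 0.408]]
force: [-1.3, -3.9, -3.4]
opening: 0.711
```

```bash
python3 st.py
```

```text
28.75 [0.5821 0.0849 0.0894] F [-1.3 -3.9 -3.4] slope F -4.65 tip board [0.1701 0.0002 0.0276]
wrist {'n': np.int64(16331), 's': array([0.1436, 0.1903, 0.2759]), 'y': array([-0.0487,  0.0499]), -0.054: (1873, array([0.1736, 0.2751]), 'pitch deg', np.float64(-0.01), array([0.0581, 0.0592, 0.0602])), 0.046: (2912, array([0.1735, 0.2753]), 'pitch deg', np.float64(0.1), array([0.0572, 0.0586, 0.0596]))}
side {'n': np.int64(918), 's': array([0.1482, 0.2155, 0.2918]), 'y': array([-0.0483,  0.0515]), -0.054: (50, array([0.1758, 0.2908]), 'pitch deg', np.float64(-1.29), array([0.0537, 0.0587, 0.0604])), 0.046: (163, array([0.1684, 0.2908]), 'pitch deg', np.float64(-1.83), array([0.0512, 0.0585, 0.0603]))}
```

The pitch snapped to 0° and the rim is at 59 mm, so the crate has dropped in. Backing off straight down the slope, then up.

Request:
play_rows:
  commands:
    - [[0,-0.004,-0.001],[0,0,0]]
    - [[0,-0.012,-0.003],[0,0,0]]
    - [[-0.001,-0.025,-0.004],[0,0,0]]
    - [[-0.001,-0.045,0.01],[0,0,0]]
    - [[-0.002,-0.065,0.04],[0,0,0]]
    - [[-0.003,-0.08,0.08],[0,0,0]]
    - [[-0.003,-0.09,0.12],[0,0,0]]
    - [[-0.003,-0.09,0.13],[0,0,0]]
    - [[-0.003,-0.09,0.13],[0,0,0]]

```text
time_s: 29.98
position: [0.579, -0.0051, 0.2195]
tcp_rot: [[0.999, 0.016, 0.032], [-0.036, 0.408, 0.912], [0.001, -0.913, 0.408]]
force: [0.1, 0.1, -0.3]
opening: 0.716
```

```bash
python3 st.py; python3 - <<'E'
from h import *
a=cap('top'); c=load('side'); 
f=cv2.resize(c['frame'][130:370,130:330],None,fx=2,fy=2); g=cv2.resize(load('wrist')['frame'][:300,80:480],None,fx=1,fy=1)
h=max(f.shape[0],g.shape[0]); o=np.zeros((h,800,3),np.uint8); o[:f.shape[0],:400]=f; o[:g.shape[0],400:]=g
cv2.imwrite('pics/fin.png',o[:,:,::-1])
E
```

```text
29.975 [ 0.579  -0.0051  0.2195] F [ 0.1  0.1 -0.3] slope F 0.01 tip board [1.166e-01 1.000e-04 1.766e-01]
wrist {'n': np.int64(3069), 's': array([0.1717, 0.2102, 0.2831]), 'y': array([-0.0494,  0.0501]), -0.054: (617, array([0.1733, 0.2824]), 'pitch deg', np.float64(0.03), array([0.058 , 0.0591, 0.0603])), 0.046: (801, array([0.1734, 0.2825]), 'pitch deg', np.float64(0.04), array([0.0575, 0.0587, 0.0599]))}
side {'n': np.int64(741), 's': array([0.1718, 0.2523, 0.292 ]), 'y': array([-0.0486,  0.0515]), -0.054: (61, array([0.178 , 0.2907]), 'pitch deg', np.float64(-1.43), array([0.0541, 0.0588, 0.0604])), 0.046: (160, array([0.1777, 0.2898]), 'pitch deg', np.float64(-0.54), array([0.0521, 0.0583, 0.0604]))}
```

View pics/fin.png

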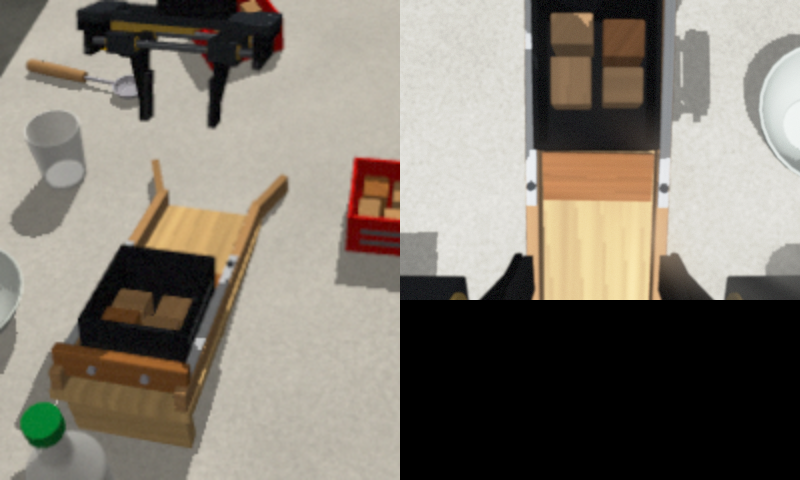

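The last picture shows the crate lying flat just behind the brown lip (wrist part, rear edge at y≈150), between the rails. The surrounding things are in place and the gripper is clear. Handing in.

```bash
python3 -c "
from rig import *
print(hand_in())"
```

```text
the job is handed in; nothing more can be done
None
```

The black crate is over the lip and lying flat behind it. I handed the job in at about 30 s of the 67 s allowed.

**First push failed:** the crate started about 6 mm off centre and its front-left corner caught on the left funnel wing. It yawed about 11°, and the wrist force reached about 58 N before I backed off. I had queued two pushes without checking between them. That force went through the fingertips and stayed under the 120 N wrist limit. I can't confirm it didn't count against the 40 N arm and gripper-body limit.

**Recovery:** I pinched the crate's rear wall near the rim, slid it back, squared and centred it on the table, and slid its nose just onto the board. It was not meant to leave the table, and the cameras showed no lifting.

**Second push:** I pushed with two spread fingertips at about 3–6 N. The crate tipped nose-down over the lip, then I crept forward about 1 mm at a time until its pitch went from -3.7° to 0°. The push force at that moment was about 4.7 N, so the crate may just have touched the sprung stop, but I did not ram it. I backed off straight away.

**Last checks:**
- **Wrist camera:** pitch 0.0° and rim 59 mm above the board. The rear rim is about 4 mm uphill of the step, which I put at about 0.168 m from the depth images.
- **Side camera:** the pitch fit gave -0.5° to -1.4°, from far fewer points, so I trusted the wrist camera.
- **Clearance:** the gripper was well clear with no force on it, and the things around the rack looked unmoved.

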